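# Switch the tube sorter over to the empty lane

## Robot

A 6-joint arm with a two-finger parallel gripper is mounted at the origin on a cart in front of the work surface, level with it; the furniture and walls round the work are solid. World frame = base frame: x ahead of the robot, y to its left, z up, the work surface at z = 0. Lengths are in m, angles in rad, forces in N, time in s.
With the tool pointing down it reaches from about 0.3 to 0.775 m from the base axis. Payload 14.6 kg.
Tool frame: the origin (TCP) lies at the very end of the fingers, on their centre line; the grasp point (between the pads) lies 19 mm behind it; z points along the fingers, y is the line along which they close (so a half turn about z gives the same grasp; the last joint's range is limited). The gripper opens to 94 mm and grips with 3 to 60 N. Pads are 16 mm wide; open, the fingers measure 119 mm over their backs; the gripper's body (75 mm by 177 mm) begins 78 mm behind the grasp point.
Start: joints at [1.283, 0.3, 1.521, -0, 1.321, -0.067], TCP at [0.12, 0.537, 0.205] pointing down, gripper open.
Joint ranges: [-3.03, 3.03], [-0.79, 2.21], [0.23, 2.52], [-1.04, 4.18], [0, 3.07], [-2.55, 2.55]. Speed limits (rad/s): [2.22, 2.22, 2.57, 3.14, 3.14, 3.14].

## Interface

Orientations are given as [roll, pitch, yaw] about the fixed x, y, z axes, in that order (R = Rz(yaw) Ry(pitch) Rx(roll)).
In Python, from station import ctrl gives the robot as it stands.
- The arm moves only by the tool carry_out, never from a script. Its argument "motion" is text: rows parted by semicolons, each of 7 numbers parted by spaces: the shift along the world's x, y, z in m, then the turn, a rotation vector about the world's x, y, z in degrees, then the closure in counts, from 0 (fully open) to 255 (shut). In form: dx dy dz wx wy wz hand; .... A call has 1 to 20 rows; each row shifts and turns the commanded pose from where the row before left it; what a row does not reach is not made up. A row lasts 1/12 s, in which the tool goes at most 41.7 mm and 7.16 degrees, less where a joint would pass 70% of its speed; a pose out of reach is approached as far as the arm can. A call is refused whole if a number of a shift passes 0.0417 or a number of a turn 7.16, either way. A call with a gripper value outside its range is refused whole. The fingers move at their own pace and stop on an object; "grip_force" is the grip in N (left out, the last holds). Time passes only in rows, so rows that do not move let the fingers close. It gives the time, the measured TCP pose, the force, the opening and the grip force at its end, in the units of the state.
- ctrl.get_obs(): the state, without advancing time (a new reading comes with each control period).
- ctrl.camera(name): name is "scene" or "top" or "wrist"; returns a dict with "pixels" (384x512x3 uint8, red, green, blue), "range_z" (384x512 float32, m along the optical axis (not along the pixel's ray), 0 where there is no reading), "K" (3x3 intrinsics, pixels), "position" and "attitude" of the camera in the world. Camera axes: x right, y up, looking along -z (the intrinsics and any distortion apply to the point x, -y, -z); pixel columns grow to the right and rows downward; lengths in m; the calibration is good to about 2 mm. A picture is of the moment at which its call begins.
- ctrl.hand_in(): hands the job in; it is judged then, once.
The state is a dict: "time_s": time; "qpos": joint angles; "joint_vel": joint speeds; "tau": joint torques, N m; "ee_pos": TCP position; "eef_rot": TCP orientation; "force": force on the tool from outside, world axes, zero at the start; "moment": the same for the moment, N m; "grip_width": finger opening in m; "grip_force": force on a finger pad.
Only numpy, scipy, OpenCV 4.12 (cv2) and the standard library are available. Lean on these libraries where they do the work, as an engineer would, in place of code of your own. Each camera call takes 0.05 s, during which the arm holds its last target. There are 200 camera calls.

## Task

The left lane of the tube sorter is full and three sample tubes are held up on its seesaw gate. Push the empty blue tray straight in until it is fully home against its back stop beside the right chute, then slowly press down the raised right pad of the rocker so that the gate tips over its pivot and the three waiting tubes roll down the right chute into that tray. Only push and press with the fingertips: do not lift the tray, do not touch any tube, and leave the left lane and the other things standing about as they are.

Things in the scene. Friction and masses are not known exactly. Their poses are not given: they have to be found in the camera images.
- sorter: fixed tube sorter screwed to the bench: white base, aluminium back plate, two short chutes, clear front panel 78 mm high, clear infeed funnel on top (up to 124 mm), a blue catch tray each side (left one fixed). Origin: on the bench under the middle of the gate. Its x points away from the robot, y to the left chute, z up; turned up to 0.2 rad about z
- gate (a joint): angle of the seesaw gate, a white plate 40 mm long on a shaft along the sorter's x, 60 mm up, under the funnel: -0.262 = left stop (left end low), +0.262 = right stop (right end low, feeds the right chute). Past the middle a weight carries it slowly to the nearer stop (within 2 s if left alone). It is damped: pressing a pad takes about 1 N at 40 mm/s; above 5 rad/s counts as slamming
- pad_left (a point): centre of the top face of the left black pad (22 x 26 x 5 mm) of the steel rocker in front of the clear panel; the rocker is fixed to the gate's shaft. Pad: 57 mm in front of the sorter's middle (-x), 45 mm left of the shaft, 32 mm above it when the gate is level. Low at the start
- pad_right (a point): the same for the right pad, 45 mm right of the shaft. With the gate to the left this pad is high (35 mm right of the sorter's middle, 103 mm above the bench); pressed fully down it is 52 mm right, 80 mm above the bench
- tray: loose blue catch tray, empty, on the bench in front of its dock at the right of the sorter; x from -75 mm (front, towards the robot) to +43 mm (back) of its origin, 66 mm wide, 61 mm high, 0.16 kg. Origin on its underside below the pocket. The flat upright front wall has a white card; the side towards the chute is open, the floor slopes down outwards. Axes parallel to the sorter's when docked
- tray_front (a point): middle of the tray's flat front wall (outer face), 30 mm above the bench; the tray is pushed here
- dock_right (a point): where the tray's origin comes when the tray is fully home: 80 mm right of the sorter's middle. The tray slides in along the sorter's +x between guides 18 mm high (smooth, about 2.5 mm of play each side, flared mouth) until its back wall meets the aluminium back stop
- tube_1: capped sample tube (15.4 across, 70 long, 12 g) that lies along the sorter's x across the gate, waiting; it rolls off to whichever side the gate is tilted; origin at its rounded bottom end, on its axis; its z axis runs along the tube to the white cap
- tube_2: capped sample tube (15.4 across, 70 long, 12 g) that lies along the sorter's x across the gate, waiting; it rolls off to whichever side the gate is tilted; origin at its rounded bottom end, on its axis; its z axis runs along the tube to the white cap
- tube_3: capped sample tube (15.4 across, 70 long, 12 g) that lies along the sorter's x across the gate, waiting; it rolls off to whichever side the gate is tilted; origin at its rounded bottom end, on its axis; its z axis runs along the tube to the white cap
- left_tube_1: capped sample tube like the waiting ones, lying in the full left lane (tray and chute); origin at its rounded bottom end, on its axis; its z axis runs along the tube to the white cap
- left_tube_2: capped sample tube like the waiting ones, lying in the full left lane (tray and chute); origin at its rounded bottom end, on its axis; its z axis runs along the tube to the white cap
- left_tube_3: capped sample tube like the waiting ones, lying in the full left lane (tray and chute); origin at its rounded bottom end, on its axis; its z axis runs along the tube to the white cap
- left_tube_4: capped sample tube like the waiting ones, lying in the full left lane (tray and chute); origin at its rounded bottom end, on its axis; its z axis runs along the tube to the white cap
- left_tube_5: capped sample tube like the waiting ones, lying in the full left lane (tray and chute); origin at its rounded bottom end, on its axis; its z axis runs along the tube to the white cap
- left_tube_6: capped sample tube like the waiting ones, lying in the full left lane (tray and chute); origin at its rounded bottom end, on its axis; its z axis runs along the tube to the white cap
- timer: white digital lab timer, 62x66x18, lying on the bench; origin under its middle. Not part of the job
- cryo_tube: short green-capped cryo tube, 19 across, 49 tall, standing on the bench; origin under its middle. Not part of the job
- purple_tube: purple-capped sample tube, 24 across, 102 tall, standing on the bench; origin under its middle. Not part of the job
Things that resemble listed ones, but are neither listed nor needed, are in the scene too. What is meant by the tray is not green, and is the larger of those in its own colour.

How it is judged:
By the outcome, as a careful person would: the job done as asked, in the order asked, and still so for the second after the job is handed in, with the robot touching nothing.
It also fails if it takes over 48 s, if anything falls off the work surface, if the arm or the gripper's body presses on something with over 40 N, if the wrist force passes 120 N, or if a joint passes its speed limit or range.

## Working session

There is one attempt and no reset: what is moved stays moved. The work goes in short steps, Python scripts to look and compute and a tool call to move; the robot and the scene stay as the last step left them, time stands still between calls to the robot, and variables do not carry over. Pictures are saved under pics/ and viewed, at most 10 in all, crops included, and the job is handed in when it is done.

Besides the shell and the picture viewer there is one more tool, called after ">>>" as name(argument=value, ...), one argument or row to a line, values as JSON. carry_out: Moves the arm, as the interface text tells. Its arguments: {"type":"object","properties":{"motion":{"type":"string"},"grip_force":{"type":"number"}},"required":["motion"]}

```bash
mkdir -p pics
cat > h.py <<'E'
import numpy as np,cv2
from station import ctrl
def shot(n,tag):
    c=ctrl.camera(n); np.savez(f'pics/{tag}.npz',**{k:np.array(v) for k,v in c.items()})
    cv2.imwrite(f'pics/{tag}.png',c['pixels'][:,:,::-1]); return c
def load(tag): return dict(np.load(f'pics/{tag}.npz'))
def rot(a):
    from scipy.spatial.transform import Rotation as R
    a=np.array(a); 
    return a if a.shape==(3,3) else (R.from_euler('xyz',a).as_matrix() if a.size==3 else R.from_quat(a).as_matrix())
def pt(c,u,v,d=None):
    if d is None:
        w=c['range_z'][int(v)-1:int(v)+2,int(u)-1:int(u)+2]; w=w[w>0]; d=np.median(w) if w.size else np.nan
    K=c['K']; p=np.array([(u-K[0,2])/K[0,0]*d,-(v-K[1,2])/K[1,1]*d,-d])
    return rot(c['attitude'])@p+np.array(c['position'])
E
python3 - <<'E'
from h import *
a=shot('scene','s0');b=shot('top','t0')
for c in(a,b):print(c['K'],c['position'],c['attitude'],[k for k in c])
print(ctrl.get_obs())
i=np.hstack([cv2.imread('pics/s0.png'),cv2.imread('pics/t0.png')])
E
```

```text
[[353.64250921   0.         259.14450619]
 [  0.         353.64250921 191.48199817]
 [  0.           0.           1.        ]] [0.49151011 0.62236615 1.06951874] [ 0.6043632  -0.0150998   3.13074013] ['pixels', 'range_z', 'K', 'position', 'attitude']
[[353.840305     0.         255.11558863]
 [  0.         353.840305   196.0744902 ]
 [  0.           0.           1.        ]] [ 0.32070404 -0.02832678  1.03146074] [ 0.14112189 -0.01354456 -1.58946941] ['pixels', 'range_z', 'K', 'position', 'attitude']
{'time_s': 0.1, 'qpos': array([ 1.28344133e+00,  3.00393114e-01,  1.52150809e+00, -1.61599026e-05,
        1.32068589e+00, -6.66339859e-02]), 'joint_vel': array([-7.79951344e-04, -2.68867872e-05, -9.17710137e-04, -4.34979594e-04,
        1.56436969e-04,  3.92463979e-04]), 'tau': array([ 6.96061888e-04, -5.32648230e+01, -3.53276539e+01,  7.09319953e-02,
        2.35644478e-02, -5.42987198e-05]), 'ee_pos': array([0.12037383, 0.53643242, 0.20495998]), 'eef_rot': array([-3.14059937e+00, -5.05964909e-05,  2.92087563e+00]), 'force': array([-0.25390328, -0.29579137, -0.20518136]), 'moment': array([-0.00660222, -0.01225534, -0.02754928]), 'grip_force': 0.0, 'grip_width': 0.09413319103118288}
```

View pics/s0.png

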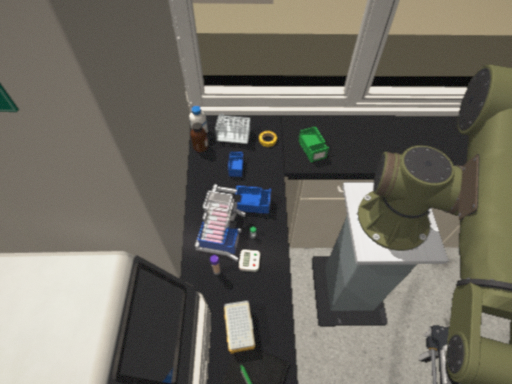

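View pics/t0.png

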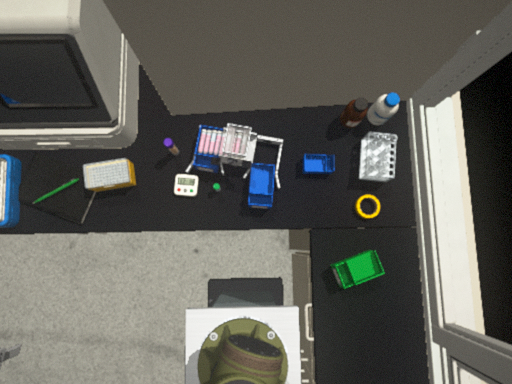

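Scene and top both show three trays. In the top picture they are blue large at (262,186), blue small at (318,164) and green at (358,268). The large blue one at the mouth of the right dock is the tray. I'll confirm it in an enlarged crop.

Run:
```python
from h import *
i=cv2.imread('pics/t0.png')[112:217,160:300]
cv2.imwrite('pics/t0c.png',cv2.resize(i,None,fx=5.6,fy=5.6,interpolation=cv2.INTER_CUBIC))
```

```text
(no output)
```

View pics/t0c.png

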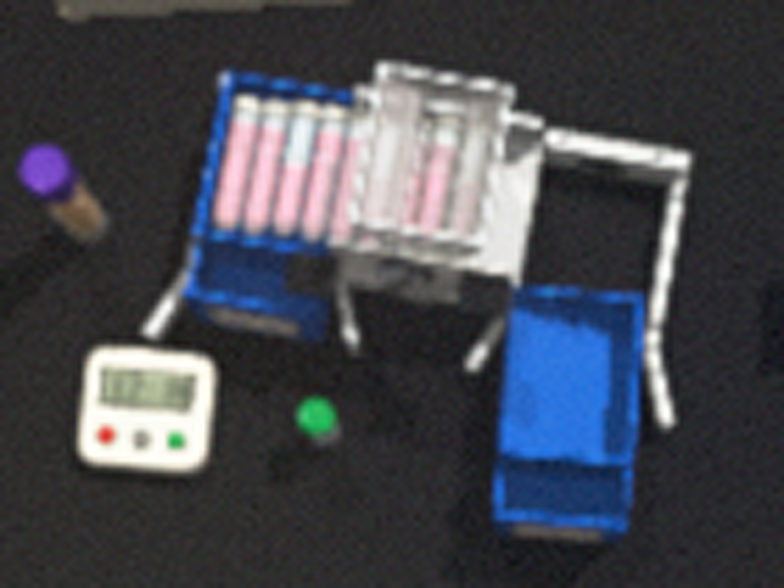

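The crop confirms it: the large blue tray with a card on its front spans crop (500..640, 290..530). It is in the mouth of the right dock, with guides at (660,250) and flares at (485,345) and (660,395).

```bash
cat >> h.py <<'E'
def ray(c,u,v,z):
    o=np.array(c['position']); d=pt(c,u,v,1.0)-o
    return o+d*(z-o[2])/d[2]
E
python3 - <<'E'
from h import *
c=load('t0')
P={'fun_BL':(379,65,.124),'fun_BR':(513,90,.124),'fun_FR':(485,245,.124),'fun_FL':(345,235,.124),
'LT_BL':(226,77,.061),'LT_FL':(186,293,.061),'LT_FR':(325,333,.061),
'T_BL':(514,290,.061),'T_BR':(642,296,.061),'T_FR':(627,528,.061),'T_FL':(496,518,.061),
'stopL':(545,135,.03),'stopR':(690,160,.03),'gR_B':(690,160,.018),'gR_F':(650,335,.018)}
for k,(x,y,z) in P.items():
    u,v=160+x/5.6,112+y/5.6
    print(k,np.round(ray(c,u,v,z),4),np.round(pt(c,u,v),4))
# all points in region, height map
K=c['K'];v,u=np.mgrid[112:217,160:300]
d=c['range_z'][112:217,160:300]
p=np.stack([(u-K[0,2])/K[0,0]*d,-(v-K[1,2])/K[1,1]*d,-d],-1)@rot(c['attitude']).T+c['position']
hsv=cv2.cvtColor(c['pixels'],cv2.COLOR_RGB2HSV)[112:217,160:300]
blue=(hsv[...,0]>100)&(hsv[...,0]<130)&(hsv[...,1]>150)&(p[...,2]>.05)&(p[...,2]<.07)
for n,m in(('tray',blue&(u>240)),('left',blue&(u<225))):
    q=p[m][:,:2].astype(np.float32);print(n,len(q),cv2.minAreaRect(q),cv2.boxPoints(cv2.minAreaRect(q)).round(4).tolist(),p[m][:,2].mean())
m=(p[...,2]>.112)&(p[...,2]<.135);q=p[m][:,:2].astype(np.float32);print('fun',len(q),cv2.minAreaRect(q))
E
```

```text
fun_BL [0.6457 0.0265 0.124 ] [ 0.6901  0.0339 -0.    ]
fun_BR [ 0.6324 -0.0371  0.124 ] [ 0.6746 -0.0383  0.0011]
fun_FR [ 0.557  -0.0226  0.124 ] [ 0.5583 -0.0226  0.1188]
fun_FL [0.5628 0.0431 0.124 ] [0.5797 0.048  0.0607]
LT_BL [0.663  0.1079 0.061 ] [6.843e-01 1.164e-01 6.000e-04]
LT_FL [0.551  0.1276 0.061 ] [0.5537 0.1294 0.0494]
LT_FR [0.5295 0.0583 0.061 ] [0.5425 0.0636 0.0006]
T_BL [ 0.55   -0.0364  0.061 ] [ 0.54   -0.0361  0.1034]
T_BR [ 0.5459 -0.1005  0.061 ] [ 0.5603 -0.1051 -0.0011]
T_FR [ 0.4291 -0.09    0.061 ] [ 0.4308 -0.091   0.0459]
T_FL [ 0.4351 -0.0255  0.061 ] [ 0.4421 -0.0254  0.0018]
stopL [ 0.64   -0.0543  0.03  ] [ 0.6398 -0.0543  0.0306]
stopR [ 0.6254 -0.1299  0.03  ] [ 0.6342 -0.1328  0.0011]
gR_B [ 0.6291 -0.1311  0.018 ] [ 0.6342 -0.1328  0.0011]
gR_F [ 0.535  -0.1074  0.018 ] [ 0.5352 -0.1074  0.017 ]
tray 161 ((0.4905257523059845, -0.06284083425998688), (0.06653722375631332, 0.11789727956056595), 84.45027923583984) [[0.428600013256073, -0.09030000120401382], [0.5460000038146973, -0.10170000046491623], [0.5523999929428101, -0.03539999946951866], [0.4350999891757965, -0.024000000208616257]] 0.05857507363366766
left 135 ((0.6018444299697876, 0.08817802369594574), (0.06379460543394089, 0.11867783963680267), 80.00752258300781) [[0.5378999710083008, 0.06710000336170197], [0.654699981212616, 0.04650000110268593], [0.6657999753952026, 0.10930000245571136], [0.5489000082015991, 0.1298999935388565]] 0.05973966625218276
fun 315 ((0.6016030311584473, 0.0026158876717090607), (0.06509486585855484, 0.08056934177875519), 78.7857666015625)
```

Run:
```python
from h import *
c=load('t0');K=c['K'];v,u=np.mgrid[112:217,160:300]
d=c['range_z'][112:217,160:300]
p=np.stack([(u-K[0,2])/K[0,0]*d,-(v-K[1,2])/K[1,1]*d,-d],-1)@rot(c['attitude']).T+c['position']
a=-.181;ex=np.array([np.cos(a),np.sin(a)]);ey=np.array([-ex[1],ex[0]]);O=np.array([.603,.0056])
q=p[...,:2]-O;s=np.stack([q@ex,q@ey,p[...,2]],-1)
m=(s[...,2]>.085)&(s[...,0]<-.042)
print('pad',(s[m]*1000).round().astype(int).tolist())
m=(s[...,1]<-.05)&(s[...,0]>.03)&(s[...,2]>.015)
print('stop',(s[m]*1000).round().astype(int).tolist())
m=(s[...,1]<-.1)&(s[...,0]<.03)&(s[...,2]>.012)&(s[...,0]>-.12)
print('guide',(s[m]*1000).round().astype(int).tolist())
m=(abs(s[...,2]-.06)<.004)&(s[...,1]>.1)
print('left',(s[m]*1000).round().astype(int).tolist())
```

```text
pad [[-272, -84, 1031], [-272, -84, 1031], [-272, -84, 1031], [-272, -84, 1031], [-272, -84, 1031], [-272, -84, 1031], [-272, -84, 1031], [-272, -84, 1031], [-272, -84, 1031], [-272, -84, 1031], [-272, -84, 1031], [-272, -84, 1031], [-272, -84, 1031], [-272, -84, 1031], [-272, -84, 1031], [-272, -84, 1031], [-272, -84, 1031], [-272, -84, 1031], [-272, -84, 1031], [-272, -84, 1031], [-43, 185, 100], [-43, 182, 100], [-43, 179, 102], [-42, 176, 101], [-44, 183, 93], [-45, 179, 97], [-43, 178, 94], [-272, -84, 1031], [-272, -84, 1031], [-45, 179, 89], [-272, -84, 1031], [-272, -84, 1031], [-272, -84, 1031], [-272, -84, 1031], [-272, -84, 1031], [-272, -84, 1031], [-272, -84, 1031], [-48, 14, 97], [-48, 11, 100], [-48, 8, 101], [-48, 6, 102], [-47, 3, 101], [-51, 13, 100], [-51, 10, 101], [-51, 8, 102], [-50, 5, 100], [-50, 2, 103], [-47, 1, 91], [-272, -84, 1031], [-54, 13, 100], [-54, 10, 101], [-53, 7, 101], [-53, 5, 102], [-53, 2, 102], [-51, 0, 96], [-56, 12, 98], [-56, 10, 97], [-55, 7, 98], [-56, 4, 102], [-56, 1, 103], [-54, -1, 96], [-51, -28, 104], [-50, -30, 101], [-50, -33, 1
[... 9238 characters left out ...]
12, 59], [7, 109, 63], [4, 112, 61], [5, 109, 61], [2, 111, 59], [-1, 111, 59], [-4, 110, 58], [-7, 112, 59], [-7, 109, 60], [-11, 111, 62], [-10, 109, 60], [-13, 111, 60], [-16, 111, 59], [-20, 113, 61], [-19, 110, 61], [-22, 113, 59], [-23, 109, 62], [-37, 172, 64], [-25, 112, 60], [-25, 109, 59], [-39, 175, 61], [-38, 173, 57], [-28, 111, 59], [-27, 109, 56], [-42, 184, 57], [-42, 181, 58], [-41, 178, 57], [-35, 113, 61], [-34, 110, 59], [-38, 112, 61], [-37, 110, 61], [-41, 111, 63], [-39, 109, 59], [-43, 111, 60], [-42, 109, 59], [-42, 105, 62], [-41, 103, 60], [-41, 100, 60], [-72, 112, 60], [-72, 109, 60], [-72, 106, 62], [-75, 111, 59], [-74, 105, 60], [-74, 102, 62], [-75, 100, 57]]
```

>>> carry_out(
  motion="0.0257 -0.0267 0 0 0 2.3 174;0.0257 -0.0267 0 0 0 0 174;0.0257 -0.0267 0 0 0 0 174;0.0257 -0.0267 0 0 0 0 174;0.0257 -0.0267 0 0 0 0 174;0.0257 -0.0267 0 0 0 0 174;0.0257 -0.0267 0 0 0 0 174;0.0082 -0.036 0 0 0 0 174;0.0082 -0.036 0 0 0 0 174;0.0082 -0.036 0 0 0 0 174;0.0082 -0.036 0 0 0 0 174;0.0082 -0.036 0 0 0 0 174;0.0082 -0.036 0 0 0 0 174;0.0082 -0.036 0 0 0 0 174;0.0082 -0.036 0 0 0 0 174;0.0082 -0.036 0 0 0 0 174;0.0082 -0.036 0 0 0 0 174;0.0082 -0.036 0 0 0 0 174",
)

```text
time_s: 1.6
ee_pos: [0.3904, -0.0482, 0.2055]
eef_rot: [3.142, 0.0, 2.961]
force: [0.4, 0.7, 0.5]
grip_width: 0.0299
grip_force: 0.0
```

>>> carry_out(
  motion="0 0 0 -0.9 -4.9 0 174;0 0 0 -0.9 -4.9 0 174;0 0 0 -0.9 -4.9 0 174;0 0 -0.03 0 0 0 174;0 0 -0.03 0 0 0 174;0 0 0 0 0 0 174",
)

```text
time_s: 2.1
ee_pos: [0.3881, -0.0458, 0.1414]
eef_rot: [-3.142, 0.254, 2.961]
force: [0.8, 0.5, 1.1]
grip_width: 0.0299
grip_force: 0.0
```

Run:
```python
from h import *
shot('wrist','w1');c=load('w1');print(ctrl.get_obs(),c['position'],c['attitude'])
```

```text
{'time_s': 2.15, 'qpos': array([-0.21754692, -0.14530236,  2.17574552,  0.01221501,  0.85508144,
       -1.61445779]), 'joint_vel': array([ 0.00188162, -0.03327282, -0.07687093, -0.00063771,  0.05310487,
        0.0010126 ]), 'tau': array([-5.90781542e-02, -2.16661173e+01, -2.89736778e+01,  1.54205400e-02,
       -1.71335265e+00, -2.25256960e-02]), 'ee_pos': array([ 0.389286  , -0.04601146,  0.1439529 ]), 'eef_rot': array([-3.14147212,  0.25626715,  2.96089438]), 'force': array([ 0.11722575, -0.95624842,  0.56120439]), 'moment': array([ 0.04948292,  0.11505163, -0.01698889]), 'grip_force': 0.0, 'grip_width': 0.030225668969785104} [ 0.26458827 -0.02336926  0.29397443] [-5.39918803e-01 -3.09392038e-04  1.38894090e+00]
```

View pics/w1.png

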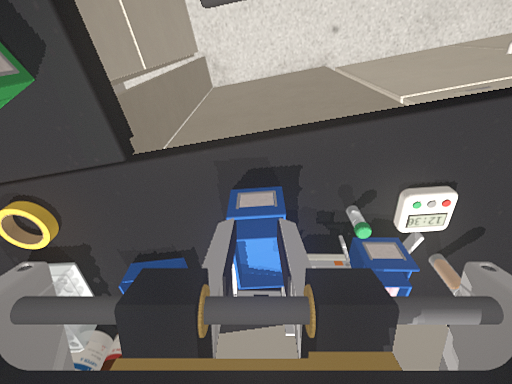

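The wrist picture (upside down) shows the tray's white card at (257,200), between the two fingertips at (230,225) and (288,225). The timer and cryo tube are clear to the right, so I'll check the card position and go down.

Run:
```python
from h import *
c=load('w1')
a=-.181;ex=np.array([np.cos(a),np.sin(a)]);ey=np.array([-ex[1],ex[0]]);O=np.array([.603,.0056])
for n,u,v in(('card',257,200),('FLtop?',284,189),('FRtop?',230,189),('FL',285,217),('FR',229,217)):
    p=pt(c,u,v);q=p[:2]-O;print(n,p.round(4),(q@ex).round(4),(q@ey).round(4))
```

```text
card [ 0.4317 -0.0531  0.0312] -0.1579 -0.0886
FLtop? [ 4.413e-01 -1.940e-02 -1.000e-04] -0.1545 -0.0537
FRtop? [ 4.285e-01 -8.780e-02  3.000e-04] -0.1549 -0.1233
FL [ 0.4492 -0.0237  0.0488] -0.146 -0.0565
FR [ 0.4297 -0.0841  0.0599] -0.1543 -0.1194
```

>>> carry_out(
  motion="0 0 -0.03 0 0 0 174;0 0 -0.03 0 0 0 174;0 0 -0.03 0 0 0 174;0 0 -0.025 0 0 0 174;0 0 0 0 0 0 174",
)

```text
time_s: 2.57
ee_pos: [0.3895, -0.046, 0.0281]
eef_rot: [-3.142, 0.255, 2.961]
force: [0.6, -1.0, 0.2]
grip_width: 0.0301
grip_force: 0.0
```

>>> carry_out(
  motion="0.0108 -0.002 0 0 0 0 174;0.0108 -0.002 0 0 0 0 174;0.0098 -0.0018 0 0 0 0 174;0.005 -0.0005 0 0 0 0 174;0.005 -0.0005 0 0 0 0 174;0.005 -0.0005 0 0 0 0 174;0.005 -0.0005 0 0 0 0 174;0.005 -0.0005 0 0 0 0 174;0.005 -0.0005 0 0 0 0 174;0.005 -0.0005 0 0 0 0 174;0.005 -0.0005 0 0 0 0 174",
)

```text
time_s: 3.48
ee_pos: [0.4624, -0.0561, 0.0304]
eef_rot: [-3.141, 0.261, 2.961]
force: [-0.7, 0.7, 0.2]
grip_width: 0.0301
grip_force: 0.3
```

>>> carry_out(
  motion="0.005 -0.0005 0 0 0 0 174;0.005 -0.0005 0 0 0 0 174;0.005 -0.0005 0 0 0 0 174;0.005 -0.0005 0 0 0 0 174;0.005 -0.0009 0 0 0 0 174;0 0 0 0 0 0 174",
)

```text
time_s: 3.98
ee_pos: [0.4878, -0.0592, 0.0305]
eef_rot: [-3.141, 0.261, 2.961]
force: [0.7, 0.1, 0.2]
grip_width: 0.0297
grip_force: 0.0
```

Run:
```python
from h import *
c=shot('top','t1')
i=cv2.imread('pics/t1.png')[112:217,160:300]
cv2.imwrite('pics/t1c.png',cv2.resize(i,None,fx=5.6,fy=5.6,interpolation=cv2.INTER_CUBIC))
```

```text
(no output)
```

View pics/t1c.png

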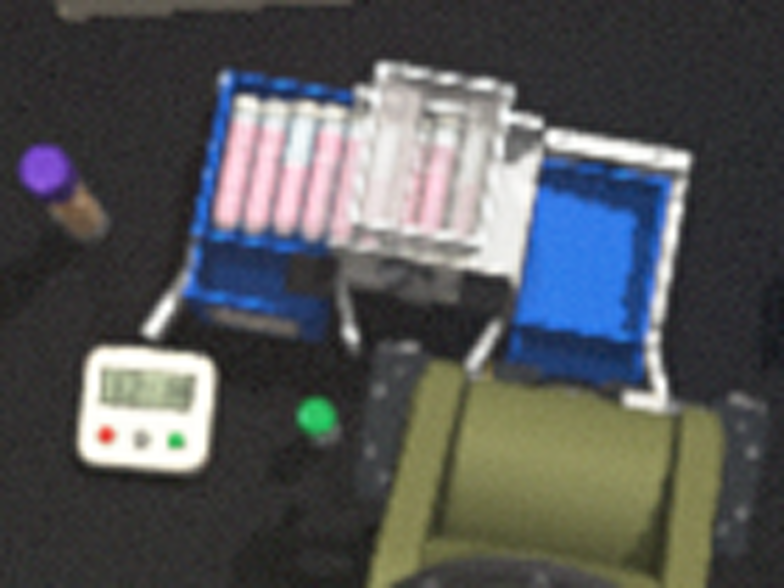

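The tray is square in its guides at crop (515..665, 165..380), with a gap of roughly 15 mm to the back stop. I'll keep pushing gently until I feel the stop.

>>> carry_out(
  motion="0.003 -0.0005 0 0 0 0 174;0.003 -0.0005 0 0 0 0 174;0.003 -0.0005 0 0 0 0 174;0.003 -0.0005 0 0 0 0 174;0.002 -0.0004 0 0 0 0 174;0.001 -0.0002 0 0 0 0 174",
)

```text
time_s: 4.53
ee_pos: [0.5022, -0.0616, 0.0304]
eef_rot: [-3.141, 0.261, 2.961]
force: [-1.1, 0.0, 0.4]
grip_width: 0.0295
grip_force: 0.2
```

>>> carry_out(
  motion="0.001 -0.0002 0 0 0 0 174;0.001 -0.0002 0 0 0 0 174;0 0 0 0 0 0 174",
)

```text
time_s: 4.78
ee_pos: [0.5039, -0.0619, 0.0304]
eef_rot: [-3.141, 0.26, 2.961]
force: [-1.4, 0.0, 1.3]
grip_width: 0.03
grip_force: 0.7
```

>>> carry_out(
  motion="0.001 -0.0002 0 0 0 0 174;0.001 -0.0002 0 0 0 0 174;0 0 0 0 0 0 174",
)

```text
time_s: 5.03
ee_pos: [0.5045, -0.062, 0.0298]
eef_rot: [-3.141, 0.257, 2.961]
force: [-10.6, 2.5, 5.7]
grip_width: 0.0298
grip_force: 5.3
```

>>> carry_out(
  motion="0.001 -0.0002 0 0 0 0 174;0 0 0 0 0 0 174",
)

```text
time_s: 5.2
ee_pos: [0.5047, -0.062, 0.0294]
eef_rot: [-3.142, 0.255, 2.961]
force: [-15.9, 4.2, 5.5]
grip_width: 0.0298
grip_force: 7.7
```

>>> carry_out(
  motion="0.001 -0.0002 0 0 0 0 174;0 0 0 0 0 0 174",
)

```text
time_s: 5.37
ee_pos: [0.5049, -0.0619, 0.029]
eef_rot: [3.142, 0.253, 2.961]
force: [-19.7, 5.3, 8.4]
grip_width: 0.0298
grip_force: 10.3
```

Firm contact at about 20 N shows the tray is home. I'll back off, rise, straighten the tool and close the fingers.

>>> carry_out(
  motion="-0.005 0.0009 0 0 0 0 174;-0.0098 0.0018 0 0 0 0 174;-0.0197 0.0036 0 0 0 0 174;-0.0197 0.0036 0 0 0 0 174;-0.0197 0.0036 0 0 0 0 174;0 0 0.03 0 0 0 255;0 0 0.03 0 0 0 255;0 0 0.03 0 0 0 255;0 0 0.03 0 0 0 255;0 0 0.03 0.9 4.9 0 255;0 0 0 0.9 4.9 0 255;0 0 0 0.9 4.9 0 255;-0.02 0 0 0 0 0 255;-0.02 0 0 0 0 0 255;-0.02 0 0 0 0 0 255;0 0 0 0 0 0 255",
)

```text
time_s: 6.7
ee_pos: [0.3721, -0.0492, 0.1803]
eef_rot: [-3.141, -0.0, 2.961]
force: [-0.1, 0.4, 0.4]
grip_width: 0.0004
grip_force: 0.0
```

Run:
```python
from h import *
c=shot('top','t2')
i=cv2.imread('pics/t2.png')[112:217,160:300]
cv2.imwrite('pics/t2c.png',cv2.resize(i,None,fx=5.6,fy=5.6,interpolation=cv2.INTER_CUBIC))
v,u=np.mgrid[112:217,160:300]; K=c['K']
d=c['range_z'][112:217,160:300]
p=np.stack([(u-K[0,2])/K[0,0]*d,-(v-K[1,2])/K[1,1]*d,-d],-1)@rot(c['attitude']).T+c['position']
a=-.181;ex=np.array([np.cos(a),np.sin(a)]);ey=np.array([-ex[1],ex[0]]);O=np.array([.603,.0056])
q=p[...,:2]-O;s=np.stack([q@ex,q@ey,p[...,2]],-1)
m=(s[...,2]>.09)&(s[...,2]<.115)&(s[...,0]<-.045)&(s[...,0]>-.075)&(s[...,1]<-.015)&(s[...,1]>-.06)
print(m.sum(),s[m].min(0),s[m].max(0),p[m].mean(0))
hsv=cv2.cvtColor(c['pixels'],cv2.COLOR_RGB2HSV)[112:217,160:300]
b=(hsv[...,0]>100)&(hsv[...,0]<130)&(hsv[...,1]>150)&(s[...,1]<-.045)&(s[...,1]>-.125)&(abs(s[...,2]-.06)<.01)
r=cv2.minAreaRect(s[b][:,:2].astype(np.float32));print('tray',r,s[b].min(0),s[b].max(0))
print(ctrl.get_obs()['ee_pos'],ctrl.get_obs()['eef_rot'],ctrl.get_obs()['grip_width'])
```

```text
75 [-0.06913246 -0.05069358  0.09642521] [-0.04767146 -0.02595111  0.10888168] [ 0.5382703  -0.02167296  0.10347854]
tray ((-0.018615849316120148, -0.08594539016485214), (0.06413908302783966, 0.11753906309604645), 89.57088470458984) [-0.07736042 -0.11767566  0.05013628] [ 0.04015199 -0.05346174  0.06618265]
[ 0.37349226 -0.04932502  0.18073042] [-3.14149539e+00  1.23939334e-03  2.96054838e+00] 0.0004940661828023123
```

View pics/t2c.png

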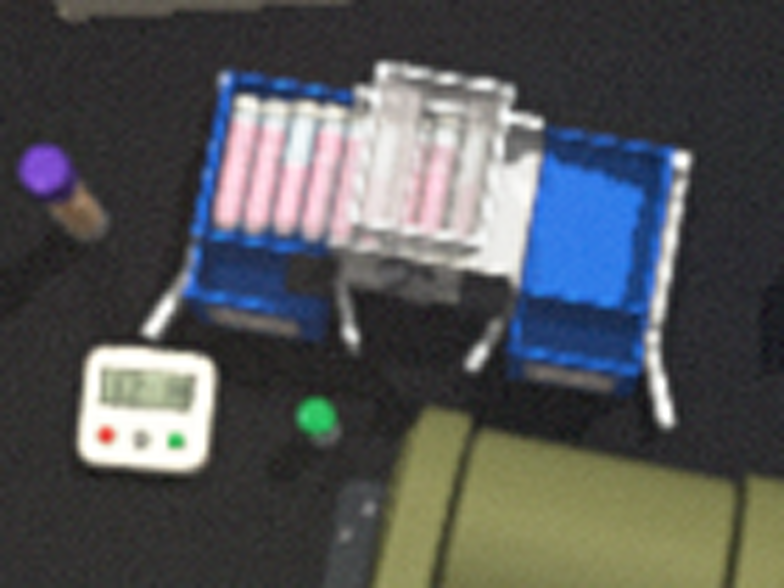

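The tray is home: square at crop (512..675, 130..390), touching the back stop along row ~140. The pad is measured at world (0.5386, -0.0218, 0.103), so I'll move above it.

>>> carry_out(
  motion="0.0203 0.0032 0 0 0 0 255;0.0203 0.0032 0 0 0 0 255;0.0203 0.0032 0 0 0 0 255;0.0203 0.0032 0 0 0 0 255;0.0203 0.0032 0 0 0 0 255;0.0203 0.0032 0 0 0 0 255;0.0203 0.0032 0 0 0 0 255;0.02 0.0032 0 0 0 0 255;0 0 -0.015 0 0 0 255;0 0 -0.015 0 0 0 255;0 0 -0.015 0 0 0 255;0 0 -0.01 0 0 0 255;0 0 0 0 0 0 255",
)

```text
time_s: 7.83
ee_pos: [0.5357, -0.0235, 0.1234]
eef_rot: [-3.141, -0.003, 2.961]
force: [-0.3, -0.1, -0.2]
grip_width: 0.0005
grip_force: 0.0
```

Run:
```python
from h import *
c=shot('scene','s1');shot('top','t3');print(ctrl.get_obs()['ee_pos'],ctrl.get_obs()['force'])
i=cv2.imread('pics/s1.png')[170:290,180:290];j=cv2.imread('pics/t3.png')[112:217,160:300]
f=lambda a:cv2.resize(a,(390,390),interpolation=cv2.INTER_CUBIC)
cv2.imwrite('pics/m1.png',np.hstack([f(i),f(j)]))
```

```text
[ 0.53653079 -0.02365657  0.1257202 ] [-0.48749944  0.12401108 -0.32193269]
```

View pics/m1.png

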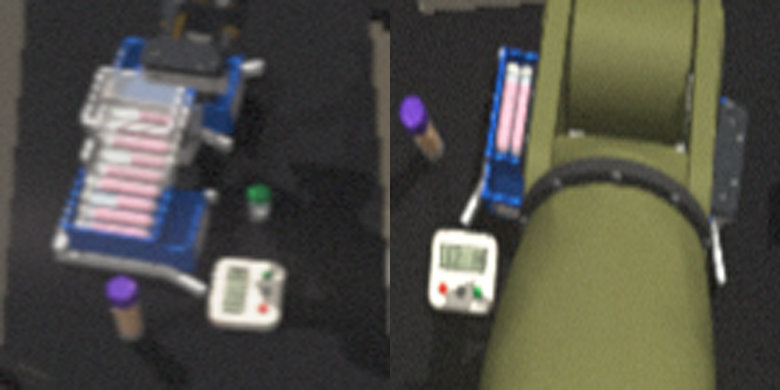

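The gripper (left half, around (185,70)) is over the right side of the sorter in front of the funnel, and nothing has been disturbed. I'll press slowly.

>>> carry_out(
  motion="0 0 -0.002 0 0 0 255;0 0 -0.002 0 0 0 255;0 0 -0.002 0 0 0 255;0 0 -0.002 0 0 0 255;0 0 -0.002 0 0 0 255;0 0 -0.002 0 0 0 255;0 0 -0.002 0 0 0 255;0 0 -0.002 0 0 0 255;-0.0002 -0.0013 -0.002 0 0 0 255;-0.0002 -0.0013 -0.002 0 0 0 255;-0.0002 -0.0013 -0.002 0 0 0 255",
)

```text
time_s: 8.85
ee_pos: [0.5355, -0.0278, 0.1033]
eef_rot: [-3.142, 0.0, 2.961]
force: [-0.1, 0.0, 1.7]
grip_width: 0.0004
grip_force: 0.4
```

>>> carry_out(
  motion="-0.0002 -0.0013 -0.002 0 0 0 255;-0.0002 -0.0013 -0.002 0 0 0 255;-0.0002 -0.0013 -0.002 0 0 0 255;-0.0002 -0.0013 -0.002 0 0 0 255;-0.0002 -0.0013 -0.002 0 0 0 255;-0.0002 -0.0013 -0.002 0 0 0 255",
)

```text
time_s: 9.35
ee_pos: [0.5343, -0.0355, 0.0912]
eef_rot: [3.142, -0.0, 2.961]
force: [-0.1, 1.0, -0.1]
grip_width: 0.0001
grip_force: 0.2
```

>>> carry_out(
  motion="-0.0002 -0.0013 -0.002 0 0 0 255;-0.0002 -0.0013 -0.002 0 0 0 255;-0.0002 -0.0013 -0.002 0 0 0 255;-0.0002 -0.0013 -0.001 0 0 0 255;0 0 0 0 0 0 255",
)

```text
time_s: 9.77
ee_pos: [0.5334, -0.0408, 0.0841]
eef_rot: [-3.142, -0.0, 2.961]
force: [-0.6, -0.1, 0.5]
grip_width: 0.0003
grip_force: 0.0
```

>>> carry_out(
  motion="0 0 -0.001 0 0 0 255;0 0 0 0 0 0 255;0 0 0 0 0 0 255;0 0 0 0 0 0 255;0 0 0 0 0 0 255;0 0 0 0 0 0 255;0 0 0 0 0 0 255;0 0 0 0 0 0 255;0 0 0 0 0 0 255;0 0 0 0 0 0 255;0 0 0 0 0 0 255;0 0 0 0 0 0 255",
)

```text
time_s: 10.77
ee_pos: [0.5335, -0.0406, 0.0834]
eef_rot: [3.142, -0.0, 2.961]
force: [-0.3, -0.5, 0.9]
grip_width: 0.0006
grip_force: 0.0
```

The pad is down, so I'll rise straight up, retreat and look.

>>> carry_out(
  motion="0 0 0.005 0 0 0 255;0 0 0.02 0 0 0 255;0 0 0.03 0 0 0 255;0 0 0.03 0 0 0 255;0 0 0.02 0 0 0 255;-0.03 0 0 0 0 0 255;-0.03 0 0 0 0 0 255;-0.03 0 0 0 0 0 255;-0.03 0 0 0 0 0 255;-0.03 0 0 0 0 0 255;-0.03 0 0 0 0 0 255;0 0 0 0 0 0 255;0 0 0 0 0 0 255;0 0 0 0 0 0 255;0 0 0 0 0 0 255;0 0 0 0 0 0 255;0 0 0 0 0 0 255;0 0 0 0 0 0 255;0 0 0 0 0 0 255;0 0 0 0 0 0 255",
)

```text
time_s: 12.43
ee_pos: [0.3536, -0.0405, 0.1884]
eef_rot: [3.142, -0.0, 2.961]
force: [-0.4, 0.7, 0.7]
grip_width: 0.0003
grip_force: 0.0
```

Run:
```python
from h import *
c=shot('scene','s2');shot('top','t4')
i=cv2.imread('pics/s2.png')[170:290,180:290];j=cv2.imread('pics/t4.png')[112:217,160:300]
f=lambda a,w:cv2.resize(a,(w,400),interpolation=cv2.INTER_CUBIC)
cv2.imwrite('pics/m2.png',np.hstack([f(i,300),f(j,500)]))
```

```text
(no output)
```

View pics/m2.png

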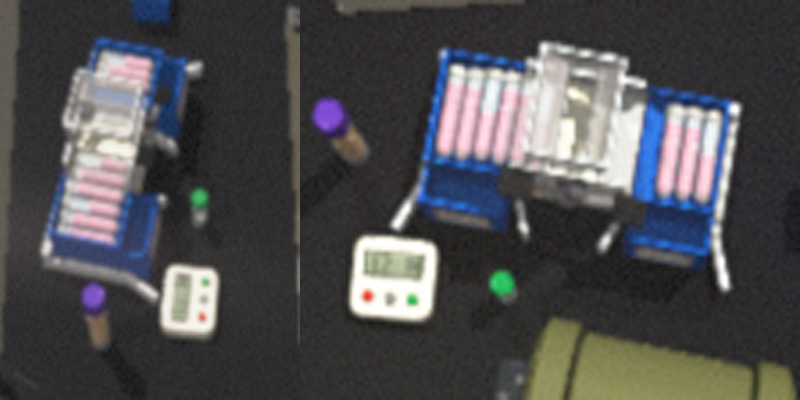

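All three tubes lie in the right tray at (668..712, 155) in the top half of the picture. The tray is still home, the left lane is unchanged, and the robot is clear, so I'm handing in.

```bash
python3 -c "
from station import ctrl
print(ctrl.hand_in())"
```

```text
the job is handed in; nothing more can be done
None
```

I pushed the blue tray home against its back stop and tipped the gate. All three waiting tubes rolled into the tray, nothing else appears moved in the final pictures, and I handed the job in at about 12.5 s (no verdict came back).

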